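Lift a leaded glass panel out of its rack by a spring clamp

TASK

The finish on the small leaded glass panel is still wet, so it must not be touched: take the spring clamp off its wooden stand and clip it onto the middle of the panel's top edge. Then lift the panel out of the rack by the clamp, held across the round ends of its pivot so that it stays shut, until its lower edge is at least 3 cm above the tops of the rack's posts, and keep it there, steady and level; finish while still holding it. The gripper and arm must not touch the panel, and the other things on the table are to be left alone.

Things in the scene. Friction and masses are not known exactly. Their poses are not given: they have to be found in the camera images.
- clamp: steel spring clamp like a big clothes peg, black handles up, rubber jaws down, 80 g. Origin: centre of its pivot; y along the pivot, z up, x across the jaws (axes of the -x half; the other half swings). Handles reach 38 mm above the pivot, jaws 44 mm below. At the start it is clipped, centred, on the stand's upright, its pivot 30 mm above the upright's top edge
- clamp_handles (a point): on the clamp's middle plane, 25 mm above the pivot, between the two handles (28 mm wide along y), which splay outward: 52 mm over their outsides near the top. Pinching them together along x (7 to 12 N) opens the jaws; at the stop the handles are parallel, 32 mm over their outsides, the jaws 29 mm apart, and the body frame leans 0.275 rad though the clamp is upright
- clamp_pivot (a point): centre of the pivot (the clamp's origin). Its two ends are round steel bosses, 20 mm across, 46 mm over their outer faces along y, fixed to the -x half: a grip across them does not open the jaws
- clamp_bite (a point): point midway between the jaws when clipped on, 36 mm below the pivot: middle of the jaw pads, which are 40 mm wide (y; the moving one 36) and 16 mm high (28 to 44 mm below the pivot)
- clamp_jaw (a joint): jaw opening angle of the clamp, rad: 0 when it grips an 8 mm thick edge (jaws parallel, about 8 N), -0.2 shut, 0.55 fully open (handles squeezed to the stop). A spring closes it when let go
- panel: leaded glass panel in a dark metal frame standing upright in the rack, 8 mm thick (x) x 140 mm wide (y) x 110 mm high (z), about 0.2 kg; frame bars 10 mm wide, glass 4 mm thick. Origin: centre of its lower edge; z up
- panel_top (a point): middle of the panel's top edge, 110 mm above its lower edge; axes as the panel's
- rack: fixed wooden rack, base 70 x 176 x 12 mm with a post at each end, posts' tops 65 mm above the table. Origin: centre of its underside on the table; y along the panel. The panel stands on the base (12 mm up), its two ends in 10 mm wide upright grooves of the posts with 1 mm play each side (so it may lean by 4 mm at its top) and 2 mm at each end
- stand: fixed wooden stand for the clamp, base 80 x 80 x 12 mm with an upright board 8 mm thick (x), 60 mm wide (y), its top 85 mm above the table. Origin: centre of its underside on the table
- flux_bottle: white plastic bottle, 48 mm across, 112 mm tall, behind the rack; leave alone
- solder_spool: spool of solder lying flat, 62x92x40 mm; leave alone
- nail_tin: open round tin, 61 mm across, 22 mm high; leave alone

How it is judged:
By the outcome, as a careful person would: the job done as asked, in the order asked, and still so for the second after the job is handed in, while the arm keeps its last pose, push and grip.
It also fails if it takes over 45 s, if anything falls off the work surface, if the arm or the gripper's body presses on something with over 40 N, if the wrist force passes 120 N, or if a joint passes its speed limit or range.

ROBOT

A 6-joint arm with a two-finger parallel gripper is mounted at the origin on a cart in front of the work surface, level with it; the furniture and walls round the work are solid. World frame = base frame: x ahead of the robot, y to its left, z up, the work surface at z = 0. Lengths are in mm, angles in rad, forces in N, time in s.
With the tool pointing down it reaches from about 275 to 825 mm from the base axis. Payload 4.9 kg.
Tool frame: the origin (TCP) lies at the very end of the fingers, on their centre line; the grasp point (between the pads) lies 19 mm behind it; z points along the fingers, y is the line along which they close (so a half turn about z gives the same grasp; the last joint's range is limited). The gripper opens to 85 mm and grips with 20 to 120 N. Pads are 22 mm wide; open, the fingers measure 114 mm over their backs; the gripper's body (76 mm by 85 mm) begins 54 mm behind the grasp point. The pads swing forward as they close: fully open they stand 13 mm farther back than shut.
Start: joints at [1.141, 0.326, -0.193, 1.052, 0, 1.437], TCP at [160.322, 526.132, 197.081] pointing down, gripper open.
Joint ranges: [-2.65, 2.65], [-0.97, 1.79], [-1.3, 1.35], [-1.93, 2.1], [-1.47, 1.37], [-3.14, 3.14]. Speed limits (rad/s): [2.57, 2.57, 3.14, 3.14, 3.14, 3.14].

INTERFACE

Orientations are given as [roll, pitch, yaw] about the fixed x, y, z axes, in that order (R = Rz(yaw) Ry(pitch) Rx(roll)).
In Python, from bench import bot, solve_ik, imaging gives the robot as it stands. Calls block until the motion is done:
- bot.move_ptp(position, orientation): joint-space move of the TCP to a pose.
- bot.movel(position, rot=None, max_speed=150, threshold=None): straight line of the TCP; rot=None keeps the orientation; max_speed is the mean speed in mm/s. With threshold (N) it stops when the force on the tool has changed by that much, and returns True; else False.
- bot.move_j(angles): joint-space move.
- bot.grip(opening, effort=None): opening from 0.0 (shut) to 1.0 (fully open); effort is the grip in N (None keeps the last); returns when the fingers have stopped.
- bot.dwell(seconds).
- solve_ik(position, orientation): joint angles nearest the present ones, or None.
- bot.get_state(): the state.
- imaging.capture(name): name is "scene" or "top" or "wrist"; returns the picture (420x560x3 uint8, blue, green, red); there is no depth.
- imaging.camera_model(name): a dict with "K" (3x3 intrinsics, pixels), "position" and "rotation" of the camera in the world. Camera axes: x right, y up, looking along -z (the intrinsics and any distortion apply to the point x, -y, -z); pixel columns grow to the right and rows downward; lengths in mm; the calibration is good to about 2 mm. A picture is of the moment at which its call begins: read the wrist's pose just before it. camera_model takes no time and is no camera call; for the wrist camera it gives the pose at the moment of the call.
A pose or a line that the arm cannot do raises bot.IKError and nothing moves.
- bot.sign_off(): hands the job in; it is judged then, once.
The state is a dict: "t": time; "qpos": joint angles; "joint_velocities": joint speeds; "effort": joint torques, N m; "tcp_pos": TCP position; "orientation": TCP orientation; "contact_force": force on the tool from outside, world axes, zero at the start; "wrist_torque": the same for the moment, N m; "opening": opening from 0.0 (shut) to 1.0 (fully open); "gripper_force": force on a finger pad.
Only numpy, scipy, OpenCV 4.12 (cv2) and the standard library are available. Lean on these libraries where they do the work, as an engineer would, in place of code of your own. Each camera call takes 0.05 s, during which the arm holds its last target. There are 200 camera calls.

## Working session

There is one attempt and no reset: what is moved stays moved. The work goes in short steps, each a Python script; the robot and the scene stay as the last script left them, time stands still between calls to the robot, and variables do not carry over. Pictures are saved under pics/ and viewed, at most 10 in all, crops included, and the job is handed in when it is done.

```bash
mkdir -p pics; ls
python3 - <<'E'
from bench import bot, imaging
import cv2,numpy as np
for n in ["scene","top"]:
    cv2.imwrite(f"pics/{n}0.png",imaging.capture(n))
    m=imaging.camera_model(n);print(n,{k:np.round(v,3).tolist() if not isinstance(v,str) else v for k,v in m.items()})
print(imaging.camera_model("wrist"));print(bot.get_state())
E
```

```text
pics
scene {'K': [[503.372, 0.0, 282.193], [0.0, 503.372, 207.731], [0.0, 0.0, 1.0]], 'position': [291.589, -708.6, 563.332], 'rotation': [1.014, 0.014, -0.456]}
top {'K': [[500.481, 0.0, 284.745], [0.0, 500.481, 213.415], [0.0, 0.0, 1.0]], 'position': [536.605, -37.977, 974.371], 'rotation': [0.084, 0.009, -1.566]}
{'K': array([[352.28311799,   0.        , 282.41267947],
       [  0.        , 352.28311799, 210.28886718],
       [  0.        ,   0.        ,   1.        ]]), 'position': array([ 93.90857578, 545.09413007, 373.69987662]), 'rotation': array([-0.2722967 ,  0.00140158,  1.27465401])}
{'t': 0.1, 'qpos': array([ 1.14081567e+00,  3.26876136e-01, -1.93477278e-01,  1.05200913e+00,
        3.82667408e-06,  1.43657040e+00]), 'joint_velocities': array([ 0.00010397,  0.00025945,  0.00383149,  0.00127626, -0.00062368,
        0.00067376]), 'effort': array([ 1.16361771e-03, -4.44239938e+01,  2.63038141e+01,  7.95044296e-03,
       -7.65522122e-05,  1.13250582e-06]), 'tcp_pos': array([160.06387963, 525.59308562, 196.37922266]), 'orientation': array([-3.14004103e+00, -2.13389068e-04,  2.84583776e+00]), 'contact_force': array([ 0.15013716, -0.95740542,  0.09126377]), 'wrist_torque': array([-0.00014201,  0.01938132,  0.03596885]), 'gripper_force': 0.0, 'opening': 0.9999051905452416}
```

View pics/scene0.png

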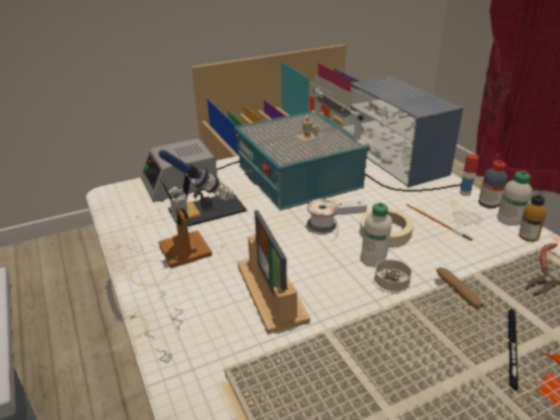

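View pics/top0.png

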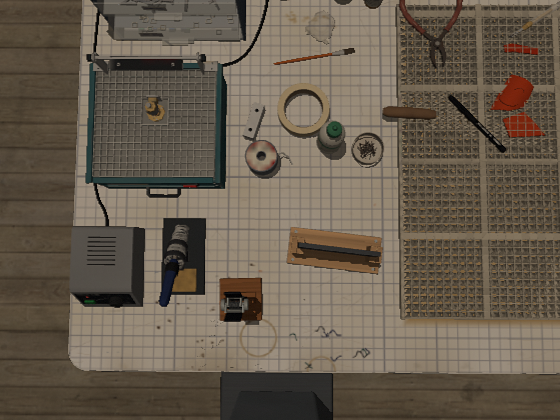

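The scene view shows the stand with the clamp at about (185,235) and the rack with the panel at (270,280). In the top view the stand is at (241,300), the clamp at (235,304), the rack at (335,250) and the panel's top bar runs (302,246) to (379,256). Next I'll segment them and cast rays.

```bash
cat > h.py <<'E'
from bench import bot, imaging, solve_ik
import cv2,numpy as np
from scipy.spatial.transform import Rotation as Ro
def rays(m,px):
    px=np.atleast_2d(np.array(px,float)); K=m["K"]
    d=np.c_[(px[:,0]-K[0,2])/K[0,0],-(px[:,1]-K[1,2])/K[1,1],-np.ones(len(px))]
    return np.array(m["position"],float), Ro.from_euler("xyz",m["rotation"]).apply(d)
def onplane(m,px,z):
    c,d=rays(m,px); return c+d*((z-c[2])/d[:,2])[:,None]
def proj(m,P):
    q=Ro.from_euler("xyz",m["rotation"]).inv().apply(np.atleast_2d(P)-m["position"]); K=m["K"]
    return np.c_[K[0,2]+K[0,0]*q[:,0]/-q[:,2],K[1,2]+K[1,1]*q[:,1]/q[:,2]]
def tri(m1,p1,m2,p2):
    c1,d1=rays(m1,p1);c2,d2=rays(m2,p2);out=[]
    for a,b in zip(d1,d2):
        A=np.c_[a,-b];s=np.linalg.lstsq(A,c2-c1,rcond=None)[0];P,Q=c1+a*s[0],c2+b*s[1];out.append(np.r_[(P+Q)/2,np.linalg.norm(P-Q)])
    return np.array(out)
E
python3 - <<'E'
from h import *
t=cv2.imread("pics/top0.png");s=cv2.imread("pics/scene0.png")
a=cv2.resize(t[215:335,205:395],None,fx=4,fy=4,interpolation=cv2.INTER_CUBIC)
cv2.imwrite("pics/crt.png",a)
b=cv2.resize(s[180:335,150:315],None,fx=3.8,fy=3.8,interpolation=cv2.INTER_CUBIC)
cv2.imwrite("pics/crs.png",b)
m=imaging.camera_model("top")
hsv=cv2.cvtColor(t,cv2.COLOR_BGR2HSV)
for nm,(x0,y0,x1,y1),lo,hi in [("stand",(213,270,270,328),(3,110,40),(18,255,255)),("rack",(280,220,390,280),(5,70,60),(22,255,255)),("panel",(295,235,385,265),(0,0,0),(180,255,60))]:
    k=np.zeros(t.shape[:2],np.uint8);k[y0:y1,x0:x1]=cv2.inRange(hsv,lo,hi)[y0:y1,x0:x1]
    k=cv2.morphologyEx(k,cv2.MORPH_OPEN,np.ones((2,2)))
    cs=cv2.findContours(k,cv2.RETR_EXTERNAL,cv2.CHAIN_APPROX_NONE)[0]
    c=np.vstack([c for c in cs if cv2.contourArea(c)>30])[:,0]
    for z in ((12,) if nm!="panel" else (122,)):
        P=onplane(m,c,z)[:,:2].astype(np.float32); r=cv2.minAreaRect(P)
        print(nm,len(c),c.min(0),c.max(0),np.round(r[0],1),np.round(r[1],1),round(r[2],2), np.round(proj(m,np.c_[cv2.boxPoints(r),[z]*4])).tolist())
E
```

```text
stand 251 [221 279] [262 321] [452.1  52.3] [79.1 78.4] 0.49 [[221.0, 321.0], [262.0, 321.0], [262.0, 279.0], [221.0, 279.0]]
rack 441 [288 228] [383 274] [ 545.8 -127.4] [179.9  70.3] 83.33 [[381.0, 275.0], [384.0, 238.0], [291.0, 227.0], [287.0, 264.0]]
panel 221 [296 244] [380 265] [ 538.6 -121. ] [142.2  29.3] 86.57 [[380.0, 266.0], [380.0, 249.0], [297.0, 243.0], [296.0, 261.0]]
```

View pics/crt.png

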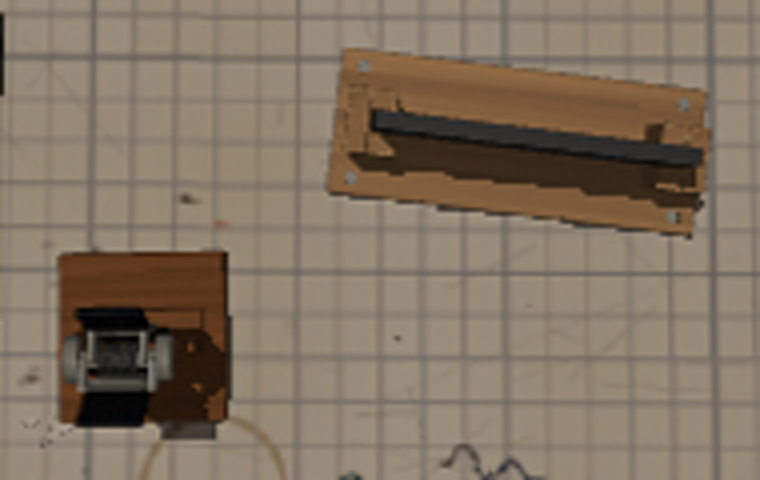

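View pics/crs.png

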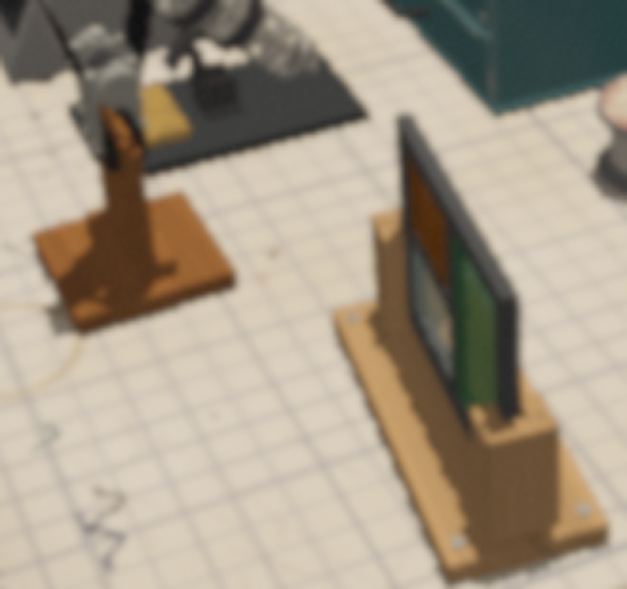

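Top crop (4x, offset 205,215): the clamp bosses span x 63–173 at y≈357, and the panel's top bar runs from (372,121) to (701,156). The scene crop confirms the clamp on the upright and the panel upright in its posts. I'll compute positions and move to a hover for a close look.

Run:
```python
from h import *
m=imaging.camera_model("top");s=imaging.camera_model("scene")
f=lambda p:(np.array(p,float)+.5)/4-.5+[205,215]
g=lambda p:(np.array(p,float)+.5)/3.8-.5+[150,180]
print("bosses",onplane(m,f([[63,358],[173,356],[118,357]]),115).round(1).tolist())
E_=onplane(m,f([[372,121],[702,157]]),122);d=E_[0]-E_[1]
print("panel",E_.round(1).tolist(),E_.mean(0).round(1),np.linalg.norm(d),-np.arctan2(d[0],d[1]))
print("tri panel top ends",tri(m,f([[372,121],[702,157]]),s,g([[407,122],[510,298]])).round(1).tolist())
print("rack base corners z12",onplane(m,f([[343,49],[707,90],[691,237],[328,193]]),12).round(1).tolist())
bot.move_ptp([452,52,230],[np.pi,0,np.pi/2]); st=bot.get_state();print(st['t'],st['tcp_pos'],st['orientation'])
w=imaging.camera_model("wrist");cv2.imwrite("pics/w1.png",imaging.capture("wrist"))
print(w, proj(w,[[452,52,115],[452,75,115],[452,29,115],[452,52,85]]).round(1).tolist())
```

```text
bosses [[453.8, 78.3, 115.0], [454.9, 31.6, 115.0], [454.4, 55.0, 115.0]]
panel [[554.8, -52.5, 122.0], [540.2, -192.4, 122.0]] [ 547.5 -122.4  122. ] 140.5995194005188 -0.10391736800788806
tri panel top ends [[556.7, -53.3, 116.8, 3.9], [540.3, -192.4, 121.7, 0.2]]
rack base corners z12 [[591.6, -40.3, 12.0], [572.7, -215.0, 12.0], [502.6, -206.6, 12.0], [522.6, -33.4, 12.0]]
2.1083 [451.92503985  52.65327458 229.95637702] [-3.14147304e+00 -2.47869908e-04  1.57206899e+00]
{'K': array([[352.28311799,   0.        , 282.41267947],
       [  0.        , 352.28311799, 210.28886718],
       [  0.        ,   0.        ,   1.        ]]), 'position': array([450.81793455, 120.18605798, 407.28615093]), 'rotation': array([-2.72197683e-01,  1.31845953e-04,  9.57716028e-04])} [[283.8, 195.1], [283.8, 168.2], [283.7, 220.9], [283.7, 187.8]]
```

View pics/w1.png

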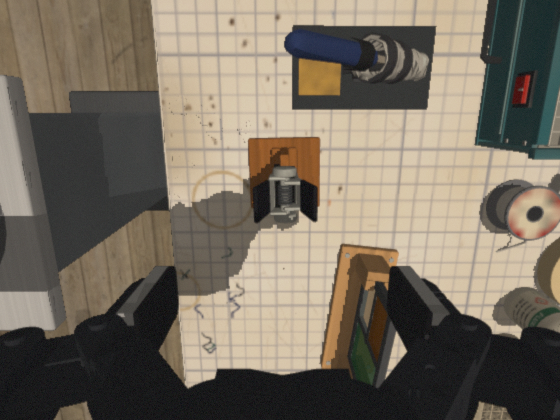

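The wrist view shows the clamp upright on the stand, with bosses centred at about (285,194) and handles spanning 252–318. That puts it at about (453, 53) with yaw ≈ 0, which agrees with the top view. Grasping the handles.

Run:
```python
from h import *
def show(l):
    s=bot.get_state();print(l,round(s['t'],2),s['tcp_pos'].round(1),s['contact_force'].round(1),round(s['opening'],3),round(s['gripper_force'],1))
bot.movel([453,53,150]);print(bot.movel([453,53,117],max_speed=80,threshold=8));show("down")
bot.grip(0.0,30);show("grip")
bot.movel([453,53,215]);show("up")
bot.move_ptp([547.5,-123,235],[np.pi,0,np.pi/2-0.108]);bot.dwell(0.3);show("over")
w=imaging.camera_model("wrist");cv2.imwrite("pics/w2.png",imaging.capture("wrist"))
y=np.array([0.108,0.994]);c=np.array([547.5,-123])
print(proj(w,[np.r_[c,122],np.r_[c+70*y,122],np.r_[c-70*y,122]]).round(1).tolist())
```

```text
False
down 3.4 [453.3  53.  117.4] [ 0.5 -0.7  0.8] 0.999 0.0
grip 4.17 [453.2  53.  118. ] [-2.5 -0.8  8.4] 0.0 4.3
up 4.97 [452.4  53.  214.2] [-0.2 -0.6 -1.1] -0.0 0.0
over 6.08 [ 547.3 -121.7  235.3] [ 0.3 -0.4  0.6] -0.001 0.0
[[284.0, 196.1], [284.2, 110.1], [283.8, 271.8]]
```

View pics/w2.png

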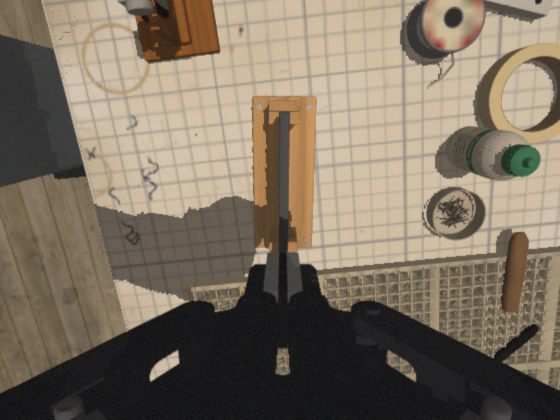

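The fingers closed fully, so they missed the handles. The panel estimate does match: its top bar starts at (285,112), predicted (284,110). I'll look at the clamp now.

Run:
```python
from h import *
bot.grip(1.0)
t=imaging.capture("top");s=imaging.capture("scene")
a=cv2.resize(t[265:335,205:275],(420,420),interpolation=cv2.INTER_CUBIC)
b=cv2.resize(s[170:270,140:230],(378,420),interpolation=cv2.INTER_CUBIC)
cv2.imwrite("pics/c3.png",np.hstack([a,b]))
w=imaging.camera_model("wrist");st=bot.get_state();print(st['tcp_pos'],proj(w,st['tcp_pos']),proj(w,st['tcp_pos']+[0,0,13]))
```

```text
[ 547.47944224 -123.03924014  234.99049303] [[284.28252737 242.50094275]] [[284.41236571 251.77360968]]
```

View pics/c3.png

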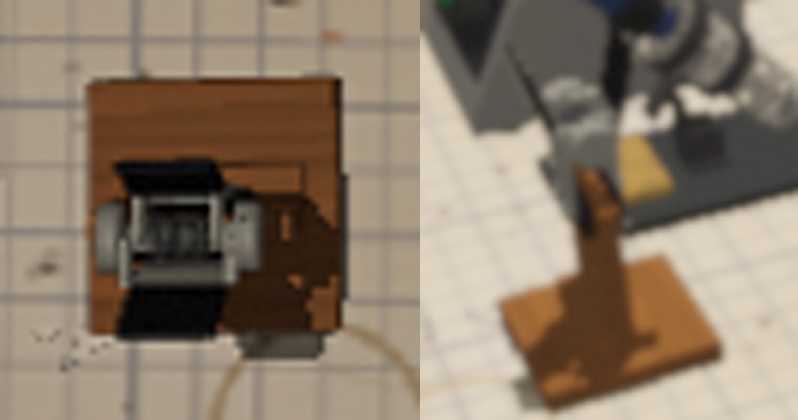

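The clamp is unchanged on the stand: same pixels as before, and centred on the base once parallax is allowed for. I'll repeat the approach, close in steps, and record the pictures and forces.

Run:
```python
from h import *
def show(l):
    s=bot.get_state();print(l,round(s['t'],2),s['tcp_pos'].round(1),s['contact_force'].round(1),round(s['opening'],3),round(s['gripper_force'],1))
Y=np.pi/2
bot.move_ptp([453,53,215],[np.pi,0,Y]);bot.movel([453,53,118],max_speed=120,threshold=8);show("down")
ims=[]
def snap():
    w=imaging.capture("wrist")[100:340,180:390]; s=imaging.capture("scene")[140:260,130:240]
    t=imaging.capture("top")[265:335,205:275]
    ims.append(np.vstack([cv2.resize(w,(210,240)),cv2.resize(s,(210,229))]))
snap()
for o in (.7,.6,.52,.45,.4,.36):
    bot.grip(o,30);show(o)
    if o in(.6,.45,.36): snap()
cv2.imwrite("pics/c4.png",np.hstack(ims)[:, :800])
w=imaging.camera_model("wrist");print(proj(w,[[453,53,115],[453,53,153]]).round(1).tolist())
```

```text
down 8.79 [453.7  52.7 118.5] [0.  0.1 0.2] 0.997 0.0
0.7 9.32 [453.   53.  118.1] [ 0.7 -0.2  0.2] 0.699 0.0
0.6 9.57 [453.  53. 118.] [-0.3  0.2  0.7] 0.596 0.0
0.52 9.97 [453.  53. 118.] [-0.2 -0.4  0.4] 0.523 0.0
0.45 10.2 [453.  53. 118.] [-0.6 -0.7  0.1] 0.448 0.0
0.4 10.57 [453.  53. 118.] [-0.8  0.2  0.9] 0.4 0.0
0.36 10.79 [453.  53. 118.] [-0.1  1.3  0.6] 0.358 0.0
[[284.4, 240.7], [284.9, 271.1]]
```

View pics/c4.png

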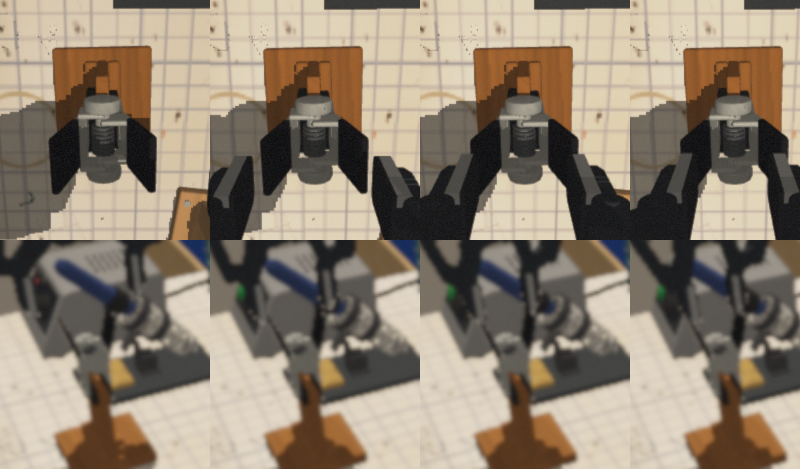

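Wrist tiles: at every step the finger inner edges are spaced wider than they should be for TCP depth. At 0.45 they are about 90 px apart where I expected about 72, and the tips sit at row ≈255. So the real tips are some 35–40 mm higher than the reported TCP, above the handles, and nothing was touched. I'll find the real offset by gentle side probes while descending.

Run:
```python
from h import *
def show(l):
    s=bot.get_state();print(l,round(s['t'],2),s['tcp_pos'].round(1),s['contact_force'].round(1),round(s['opening'],3),round(s['gripper_force'],1));return s
for z in (112,104,96,88):
    bot.grip(.78,20)
    if bot.movel([453,53,z],max_speed=60,threshold=4): show("touch");break
    bot.grip(.5,20);s=show(z)
    if s['gripper_force']>1.5 or s['opening']>.53: break
```

```text
112 11.99 [453.9  53.  112.6] [ 0.1 -0.3  4.1] 0.5 2.1
```

Contact at TCP z=112 and none at 118, so the tips are about 36 mm above the reported TCP, consistent with the wrist image. I'll go deeper accordingly and squeeze.

Run:
```python
from h import *
def show(l):
    s=bot.get_state();print(l,round(s['t'],2),s['tcp_pos'].round(1),s['contact_force'].round(1),round(s['opening'],3),round(s['gripper_force'],1));return s
print("scene proj",proj(imaging.camera_model("scene"),[[453,30,115],[453,53,85],[453,53,153]]).round(1).tolist())
bot.grip(.85,25)
if bot.movel([453,53,90],max_speed=70,threshold=6): show("touch")
else:
    show("down")
    bot.grip(.0,25); s=show("grip")
    cv2.imwrite("pics/w5.png",imaging.capture("wrist"))
```

```text
scene proj [[180.6, 204.5], [178.9, 212.9], [174.1, 179.3]]
down 12.86 [452.7  53.   89.7] [ 0.6 -0.5 -0.5] 0.854 0.0
grip 13.33 [453.   53.   90.1] [-1.  -0.1 -0.9] 0.313 28.7
```

Run:
```python
from h import *
def show(l):
    s=bot.get_state();print(l,round(s['t'],2),s['tcp_pos'].round(1),s['contact_force'].round(1),round(s['opening'],3),round(s['gripper_force'],1));return s
bot.movel([453,53,96],max_speed=40);show("a")
bot.movel([453,53,180],max_speed=150);bot.dwell(.2);show("up")
w=imaging.capture("wrist");s=imaging.capture("scene")
a=cv2.resize(w[120:400,160:400],(480,560));b=cv2.resize(s[100:280,120:220],(311,560),interpolation=cv2.INTER_CUBIC)
cv2.imwrite("pics/c6.png",np.hstack([a,b]))
m=imaging.camera_model("wrist");tcp=bot.get_state()['tcp_pos']
for dz in(0,36,25): print(dz,proj(m,[[453,53+y,180+dz] for y in(-23,0,23)]).round(1).tolist(),proj(imaging.camera_model("scene"),[[453,53,180+dz]]).round(1).tolist())
```

```text
a 13.68 [453.4  53.   96.4] [ 0.2  0.7 -1. ] 0.318 28.7
up 14.59 [452.2  53.  178.9] [ 0.8  1.2 -0.4] 0.318 28.7
0 [[285.3, 282.3], [285.4, 243.2], [285.5, 201.4]] [[172.0, 165.1]]
36 [[285.9, 319.2], [286.0, 272.8], [286.1, 222.5]] [[169.2, 145.5]]
25 [[285.7, 306.3], [285.8, 262.4], [285.9, 215.1]] [[170.0, 151.6]]
```

View pics/c6.png

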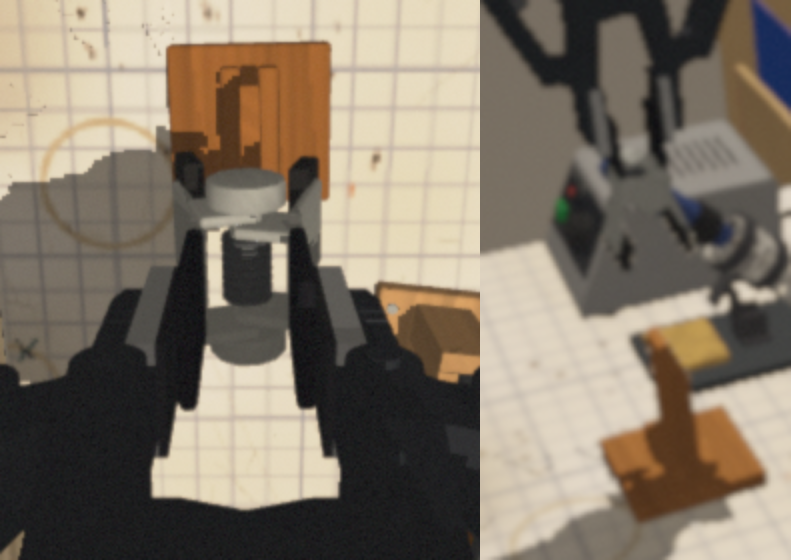

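The clamp is held open and upright: bosses at (283,215) and (283,295) in wrist pixels, and the stand's upright is bare. Pivot ≈ TCP+25 mm. Moving over the panel and clipping on.

Run:
```python
from h import *
def show(l):
    s=bot.get_state();print(l,round(s['t'],2),s['tcp_pos'].round(1),s['contact_force'].round(1),round(s['opening'],3),round(s['gripper_force'],1));return s
c=[547.5,-123]
bot.move_ptp([*c,185],[np.pi,0,np.pi/2-.106]);bot.dwell(.2);show("over")
print(bot.movel([*c,127],max_speed=60,threshold=5));show("down")
for o in(.4,.5,.6,.7,.85): bot.grip(o,25)
show("open")
bot.movel([*c,205],max_speed=150);show("up")
w=imaging.capture("wrist");t=imaging.capture("top")
a=cv2.resize(w[60:360,160:400],(448,560));b=cv2.resize(t[215:295,280:330+60],(352,256),interpolation=cv2.INTER_CUBIC)
o=np.zeros((560,800,3),np.uint8);o[:,:448]=a;o[:256,448:]=b
s=imaging.capture("scene");o[256:560,448:748]=cv2.resize(s[170:320,220:320],(300,304)) if 0 else cv2.resize(s[170:322,210:360],(300,304),interpolation=cv2.INTER_CUBIC)
cv2.imwrite("pics/c7.png",o)
m=imaging.camera_model("wrist");y=np.array([.106,.994])
print(proj(m,[np.r_[np.array(c)+k*y,152] for k in(-23,0,23)]).round(1).tolist(),proj(m,[np.r_[np.array(c)+k*y,122] for k in(-70,70)]).round(1).tolist())
```

```text
over 15.71 [ 547.1 -121.3  185.2] [ 0.1 -0.1 -0.9] 0.313 28.7
False
down 16.82 [ 547.9 -123.2  127.4] [-0.7  0.3 -1. ] 0.316 28.7
open 18.1 [ 547.5 -123.   127. ] [-0.5 -0.3  0. ] 0.848 0.0
up 18.77 [ 547.1 -122.9  204.3] [-0.9 -0.4  0.6] 0.852 0.0
[[285.4, 247.3], [285.5, 215.6], [285.5, 182.2]] [[285.1, 287.7], [285.4, 108.5]]
```

View pics/c7.png

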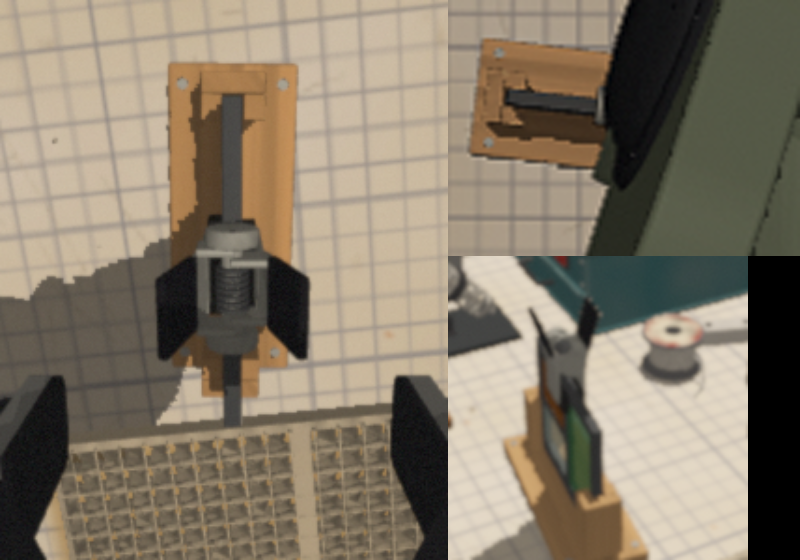

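Clipped on: the bosses are centred at wrist (284,212), the panel ends at rows 111 and 288, and the clamp is about 2 mm from mid-edge. Now I'll turn the gripper and take the pivot's ends, descending guarded.

Run:
```python
from h import *
def show(l):
    s=bot.get_state();print(l,round(s['t'],2),s['tcp_pos'].round(1),s['contact_force'].round(1),s['wrist_torque'].round(2),round(s['opening'],3),round(s['gripper_force'],1));return s
c=[547.6,-121.5]
bot.move_ptp([*c,205],[np.pi,0,np.pi-.106]);show("turned")
hit=bot.movel([*c,99],max_speed=60,threshold=4);s=show("hit" if hit else "down")
if not hit:
    bot.grip(.65,40);show("pre");bot.grip(0.,40);show("grip")
```

```text
turned 20.32 [ 547.5 -121.5  204.8] [ 0.  -0.4 -0.4] [0.03 0.01 0.03] 0.856 0.0
down 22.23 [ 547.9 -121.6   99.3] [-0.2 -0.6 -0.8] [-0.   -0.04 -0.02] 0.846 0.0
pre 22.55 [ 547.7 -121.5   99.1] [-0.8  0.2 -0.5] [ 0.01 -0.01  0.01] 0.652 0.0
grip 22.78 [ 547.6 -121.9   99.1] [ 0.9 -1.2  0.3] [-0.27  0.06  0.04] 0.524 44.2
```

Run:
```python
from h import *
def show(l):
    s=bot.get_state();print(l,round(s['t'],2),s['tcp_pos'].round(1),s['contact_force'].round(1),s['wrist_torque'].round(2),round(s['opening'],3),round(s['gripper_force'],1));return s
c=[547.6,-121.5]
bot.grip(0.,60);s0=imaging.capture("scene")
bot.movel([*c,109],max_speed=25);show("10mm")
bot.movel([*c,199],max_speed=45);bot.dwell(1.0);show("up")
s1=imaging.capture("scene");w=imaging.capture("wrist");cv2.imwrite("pics/s0.png",s0);cv2.imwrite("pics/s1.png",s1);cv2.imwrite("pics/w8.png",w)
sc=imaging.camera_model("scene");y=np.array([.106,.994]);x=np.array([.994,-.106])
for n,im,z0 in(("before",s0,12),("after",s1,112)):
    h=cv2.cvtColor(im,cv2.COLOR_BGR2HSV)
    k=cv2.inRange(h,(35,60,20),(85,255,255));r=np.zeros_like(k);r[60:340,220:320]=k[60:340,220:320]
    nn,l,st,ce=cv2.connectedComponentsWithStats(r);i=1+np.argsort(-st[1:,4])[:2]
    print(n,st[i].tolist(),ce[i].round(1).tolist(),"lower corners pred",proj(sc,[np.r_[np.array([547.5,-122.8])+q*y-4*x,z0+10] for q in(-60,60)]).round(1).tolist())
```

```text
10mm 23.6 [ 547.5 -121.3  109. ] [ 0.3  0.8 -3.1] [0.02 0.02 0.  ] 0.524 65.1
up 26.75 [ 547.6 -121.5  199. ] [-0.1 -1.2 -3. ] [-0.01 -0.01 -0.  ] 0.526 65.1
before [[269, 245, 12, 42, 363], [227, 110, 11, 15, 78]] [[274.7, 267.8], [232.3, 116.8]] lower corners pred [[279.8, 306.2], [256.4, 261.4]]
after [[267, 188, 13, 61, 535], [227, 110, 17, 17, 109]] [[273.7, 217.1], [234.3, 118.7]] lower corners pred [[278.6, 254.6], [253.9, 212.9]]
```

Run:
```python
from h import *
sc=imaging.camera_model("scene");y=np.array([.106,.994]);x=np.array([.994,-.106])
s1=cv2.imread("pics/s1.png");s2=imaging.capture("scene")
print("diff",cv2.absdiff(s1,s2)[60:340,220:320].mean())
h=cv2.cvtColor(s2,cv2.COLOR_BGR2HSV);k=cv2.inRange(h,(35,60,20),(85,255,255))
n,l,st,ce=cv2.connectedComponentsWithStats(k[180:255,260:290]);i=1+st[1:,4].argmax()
ys,xs=np.nonzero(l==i);xs+=260;ys+=180
for r in range(190,250,6): q=xs[ys==r]; print(r,(q.min(),q.max()) if len(q) else None,end=" ")
print();
for cc in range(267,281,2): q=ys[xs==cc]; print(cc,(q.min(),q.max()) if len(q) else None,end=" ")
# expected: near pane inner edges, glass face 2 mm from mid plane
c=np.array([547.5,-122.8])
print("\nexp",[[proj(sc,np.r_[c+q*y-2*x,112+z]).round(1).tolist() for z in(10,100)] for q in(-60,-5,0)])
print(bot.get_state()['contact_force'].round(1),bot.get_state()['t'])
```

```text
diff 0.5769880952380952
190 (np.int64(268), np.int64(270)) 196 (np.int64(268), np.int64(275)) 202 (np.int64(268), np.int64(278)) 208 (np.int64(268), np.int64(278)) 214 (np.int64(268), np.int64(278)) 220 (np.int64(269), np.int64(279)) 226 (np.int64(269), np.int64(279)) 232 (np.int64(269), np.int64(279)) 238 (np.int64(272), np.int64(279)) 244 (np.int64(276), np.int64(279)) 
267 None 269 (np.int64(188), np.int64(233)) 271 (np.int64(191), np.int64(236)) 273 (np.int64(193), np.int64(239)) 275 (np.int64(196), np.int64(243)) 277 (np.int64(199), np.int64(246)) 279 (np.int64(211), np.int64(248)) 
exp [[[[279.9, 254.3]], [[278.9, 200.9]]], [[[267.8, 233.9]], [[266.0, 182.5]]], [[[266.7, 232.2]], [[264.9, 180.9]]]]
[-0.5  0.3 -2.3] 26.9
```

```bash
python3 -c "
from bench import bot
print(bot.sign_off())"
```

```text
the job is handed in; nothing more can be done
None
```

I clipped the clamp about 2 mm from the middle of the panel's top edge and lifted the panel out by the pivot's ends, its lower edge now about 47 mm above the posts. I handed it in level, steady and still held at about 27 s; the first grasp at the clamp missed, because the fingertips sit about 36 mm higher than the reported TCP.

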